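# Show the notched sample plate to the viewing stand

### The arm

A 7-joint arm with a two-finger parallel gripper is mounted at the origin on the work surface. World frame = base frame: x ahead of the robot, y to its left, z up, the work surface at z = 0. Lengths are in m, angles in rad, forces in N, time in s.
With the tool pointing down it reaches from about 0.4 to 0.925 m from the base axis. Payload 4.1 kg.
Tool frame: the origin (TCP) lies midway between the tips of the shut fingers; the grasp point (between the pads) lies 19 mm behind it (r.hold_point_z is the distance from the TCP to the grasp point, in m); z points along the fingers, y is the direction in which the jaws open and shut (so a half turn about z gives the same grasp; the last joint's range is limited). The gripper opens to 85 mm and grips with 20 to 120 N. Pads are 22 mm wide; open, the fingers measure 114 mm over their backs; the gripper's body (76 mm by 85 mm) begins 54 mm behind the grasp point. The pads swing forward as they close: fully open they stand 13 mm farther back than shut.
Start: joints at [1.197, 0.398, 0.045, 1.537, -0.019, 1.207, -0.051], TCP at [0.176, -0.626, 0.231] pointing down, gripper open.
Joint ranges: [-2.82, 2.82], [-0.49, 2.23], [-1.37, 1.46], [0, 2.46], [-1.36, 4.5], [0.23, 2], [-2.94, 2.94]. Speed limits (rad/s): [2.57, 2.57, 3.14, 3.14, 3.14, 3.14, 3.14].

### API

Orientations are given as a rotation vector (axis times angle).
In Python, from workcell import r, eyes gives the robot as it stands. The module is installed in compiled form; this text tells all that it offers.
- The arm moves only by the tool apply_moves, never from a script. Its argument "deltas" is a list that holds one entry, the list of rows, each a list of 7 numbers: the shift along the tool's x, y, z in cm, then the turn, a rotation vector about the tool's x, y, z in degrees, then the opening in per cent of the stroke, from 0 (shut) to 100 (fully open). A call has 1 to 10 rows; each row is the pose to reach, as a shift and turn from the pose commanded when the call began, along the tool's axes at that moment; what a row does not reach only later rows make up. A row lasts 1/8 s, in which the tool goes at most 62.5 mm and 10.7 degrees, less where a joint would pass 70% of its speed; a pose out of reach is approached as far as the arm can. A call with a gripper value outside its range is refused whole. The fingers move at their own pace and stop on an object; "squeeze" is the grip in N (left out, the last holds). Time passes only in rows, so rows that repeat a pose let the fingers close. It gives the time, the measured TCP pose, the force and the opening at its end, in the units of the state.
- r.state(): the state, without advancing time (a new reading comes with each control period).
- eyes.capture(name): name is "scene" or "top" or "wrist"; returns a dict with "color" (480x640x3 uint8, red, green, blue), "mtx" (3x3 intrinsics, pixels), "k1" (the pictures are not rectified: a ray, as slopes to the right and down, at radius r is drawn at 1 + k1 r^2 times it, then the intrinsics apply), "rvec" (rotation vector, rad) and "tvec" (3), from world to camera coordinates, as OpenCV has them. Camera axes: x right, y down, z forward; pixel columns grow to the right and rows downward; lengths in m; the calibration is good to about 2 mm. A picture is of the moment at which its call begins. There is no depth.
- r.close_job(): hands the job in, once; it reports no verdict.
The state is a dict: "time_s": time; "joint_pos": joint angles; "qd": joint speeds; "tau": joint torques, N m; "position": TCP position; "ee_rot": TCP orientation; "contact_force": force on the tool from outside, world axes, zero at the start; "moment": the same for the moment, N m; "gripper_width": finger opening in m.
Only numpy, scipy, OpenCV 4.12 (cv2) and the standard library are available. Lean on these libraries where they do the work, as an engineer would, in place of code of your own. Each camera call takes 0.05 s, during which the arm holds its last target.

### The job

Of the two brass sample plates standing in the wooden blocks, take the one with a small corner notch: the notch marks its frosted label end, and the label is on the face that looks at you when the notch is at the top right. Lift it out by its plain end, with the label uncovered, tip it label up (halfway over from upright, or flatter) and gently push the edge of its frosted end against the viewing stand's spring plunger until most of the plunger's travel (at least 9 of its 12 mm) is taken up. Finish while holding it there, still and in the air, and leave the other plate and the tools where they are.

Things in the scene. Friction and masses are not known exactly. Their poses are not given: they have to be found in the camera images.
- plate: notched brass plate 100 x 50 x 5 mm, about 200 g, upright on a long edge, lower 14 mm in a block's slot, 36 mm above it. Origin: its centre. -x: frosted (duller) end, +x: plain end; +z: upper long edge; +y: label face. A 10 x 10 mm notch is cut from the -x, +z corner (top of the frosted end): the label faces you when the notch is at your top right
- label (a point): centre of the 28 x 28 mm label on the plate's +y face, 25 mm from the frosted end's edge; axes as the plate's
- blank: a second brass plate of the same size without notch or label, standing in the other block; a bystander
- block_a: fixed hardwood block, 122 (x) x 60 (y) x 30 mm high, origin at the centre of its underside, with a slot 103 x 7 mm and 14 mm deep along its x axis; it always carries the notched plate
- block_b: an identical fixed block, which always carries the unnotched plate
- stand: fixed grey viewing stand, origin on the table. A 45 mm square post, 164 mm tall, centred at y = 30 mm carries the spring plunger, which points along the stand's -y at 140 mm height. A stalk at x = 115, y = 45 mm, 264 mm tall, carries a small inspection camera at x = 115, y = -45, z = 250 mm, which looks down and to -x at the space before the plunger
- plunger_face (a point): centre of the plunger's flat round face (34 mm across, 140 mm above the table); moves with the plunger. Axes as the stand's: the face looks to the stand's -y (the robot's right, within 15 deg) and is pushed in along +y
- plunger (a joint): how far the spring plunger is pushed in, m: 0 out, 0.012 fully in against a solid stop; spring 600 N/m (about 5 N at 8 mm, 7 N fully in)
- hammer: small hammer, 240 mm, lying beyond the blocks and the stand; a bystander, origin on its underside
- pliers: black-handled pliers lying near the robot; a bystander, origin on its underside
- mandrel: steel ring mandrel, 240 mm long tapered rod, lying near the robot; a bystander, origin on its underside
- bezel: small brass ring, 28 mm across, 7 mm high; a bystander, origin on its underside
- jar: small glass jar with steel cap, 56 mm across, 60 mm high; a bystander, origin on its underside
Not all that is in view belongs to the job. Leave any green, purple or turquoise look-alike of the plate alone.

How it is judged:
By the outcome, as a careful person would: the job done as asked, in the order asked, and still so for the second after the job is handed in, while the arm keeps its last pose, push and grip.
It also fails if it takes over 38 s, if anything falls off the work surface, if the arm or the gripper's body presses on something with over 40 N, if the wrist force passes 120 N, or if a joint passes its speed limit or range.

## Working session

There is one attempt and no reset: what is moved stays moved. The work goes in short steps, Python scripts to look and compute and a tool call to move; the robot and the scene stay as the last step left them, time stands still between calls to the robot, and variables do not carry over. Pictures are saved under pics/ and viewed, and the job is handed in when it is done.

Besides the shell and the picture viewer there is one more tool, called by a JSON object that holds its "fn" and its "kwargs", one argument or row to a line. apply_moves: Moves the arm, as the interface text tells. Its arguments: {"type":"object","properties":{"deltas":{"type":"array","items":{"type":"array","items":{"type":"array","items":{"type":"number"}}}},"squeeze":{"type":"number"}},"required":["deltas"]}

```bash
mkdir -p pics; python3 - <<'E'
from workcell import r, eyes
import cv2, pickle
s=r.state(); print(s, r.hold_point_z)
for n in ["scene","top","wrist"]:
    c=eyes.capture(n); pickle.dump(c,open(f"{n}0.pkl","wb"))
    cv2.imwrite(f"pics/{n}0.png",c["color"][:,:,::-1])
    print(n,c["mtx"],c["k1"],c["rvec"],c["tvec"])
E
```

```text
{'time_s': 0.0, 'joint_pos': array([ 1.19703939,  0.39925142,  0.04502264,  1.53787381, -0.01868473,
        1.20689561, -0.05068069]), 'qd': array([-0.00076805, -0.00029526, -0.00018031,  0.00066882,  0.00110097,
        0.00058673, -0.00028039]), 'tau': array([ 7.35946446e-05, -4.75118172e+01,  1.36427578e+00, -2.54222363e+01,
        1.13157107e-02,  9.31581919e-03, -1.65146139e-05]), 'position': array([ 0.17620475, -0.62500462,  0.2302276 ]), 'ee_rot': array([-3.11001862e+00, -4.30191283e-01,  6.64537992e-04]), 'contact_force': array([-0.76304051,  0.03104618, -0.85217535]), 'moment': array([-0.02602967,  0.01410717, -0.03275546]), 'gripper_width': 0.08547005406558532} 0.0187
scene [[511.61283781   0.         315.13232488]
 [  0.         511.61283781 243.21006224]
 [  0.           0.           1.        ]] -0.047490066671494115 [ 0.93104928  2.64262557 -0.84622905] [ 0.41567586 -0.10588457  1.44820646]
top [[453.500764     0.         327.83145285]
 [  0.         453.500764   238.72898071]
 [  0.           0.           1.        ]] -0.06333116294395168 [ 2.16819234 -2.13257931  0.14194673] [-0.09107974  0.48177444  1.18540374]
wrist [[387.53963232   0.         318.62567363]
 [  0.         387.53963232 240.70679454]
 [  0.           0.           1.        ]] -0.06329098162596583 [-2.3067326   1.74621182  0.26444145] [-0.64953753 -0.03727865  0.37867691]
```

View pics/scene0.png

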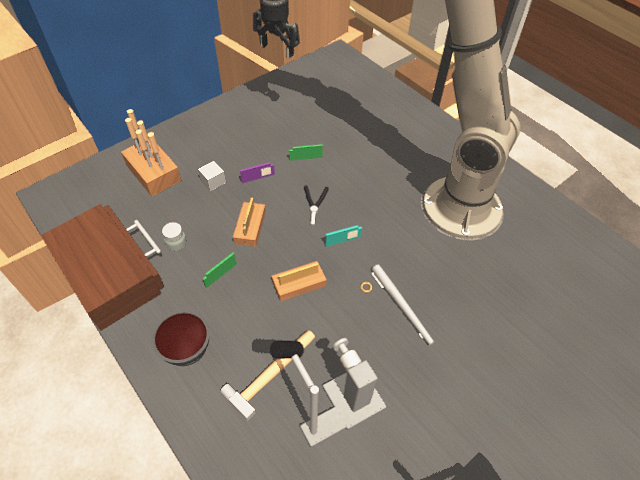

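View pics/top0.png

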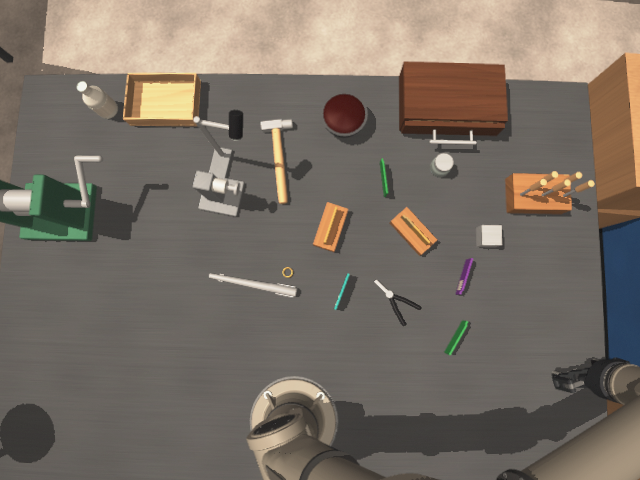

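View pics/wrist0.png

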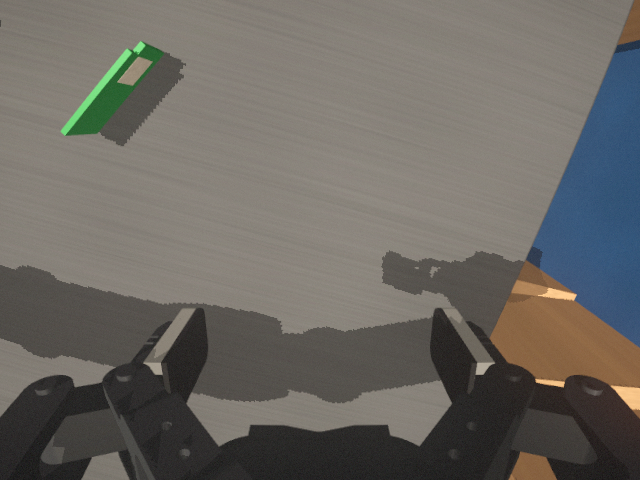

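```bash
python3 - <<'E'
import cv2, numpy as np
t=cv2.imread("pics/top0.png"); s=cv2.imread("pics/scene0.png")
f=lambda im,x,y,w,h: cv2.resize(im[y:y+h,x:x+w],(400,300),interpolation=cv2.INTER_CUBIC)
cv2.imwrite("pics/crop0.png",np.vstack([np.hstack([f(t,295,195,80,60),f(t,375,200,80,60)]),np.hstack([f(s,260,250,80,60),f(s,210,190,80,60)])]))
E
```

```text
(no output)
```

View pics/crop0.png

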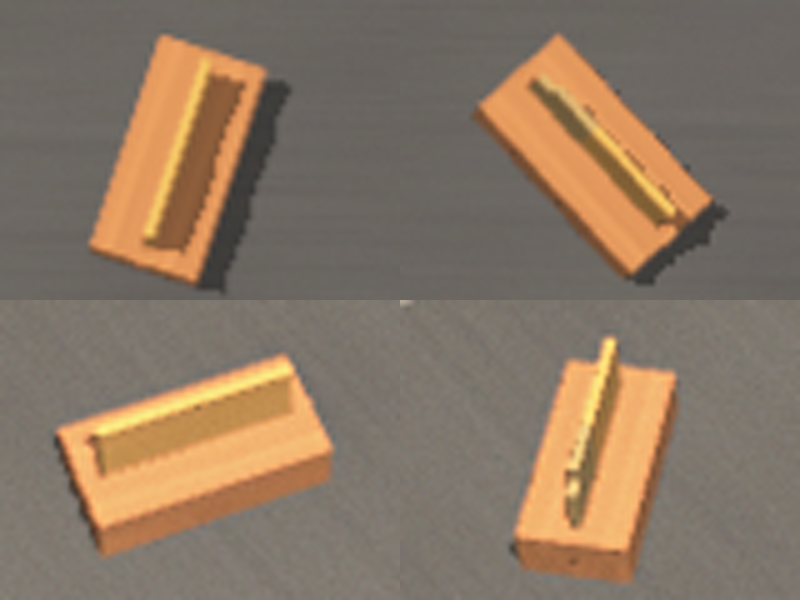

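Candidates are the brass plates at top-view (331,227) and (414,231). The second one has a corner step at its upper-left end (top ~(403,217), scene ~(245,236)). The first one's edge is full length. The green, purple and turquoise ones are look-alikes. Next I measure blocks, plate edge and plunger.

```bash
cat > h.py <<'E'
import numpy as np, cv2, pickle
from scipy.optimize import least_squares
def ray(c,uv):
    K=c["mtx"]; d=np.array([c["k1"],0,0,0,0],float)
    # distortion one-coefficient radial as OpenCV
    p=cv2.undistortPoints(np.array([[uv]],float),K,d)[0,0]
    R=cv2.Rodrigues(np.array(c["rvec"],float))[0]; t=np.array(c["tvec"],float)
    return -R.T@t, R.T@np.array([p[0],p[1],1.])
def onz(c,uv,z):
    o,d=ray(c,uv); return o+d*(z-o[2])/d[2]
def proj(c,P):
    d=np.array([c["k1"],0,0,0,0],float)
    return cv2.projectPoints(np.array(P,float).reshape(-1,1,3),np.array(c["rvec"],float),np.array(c["tvec"],float),c["mtx"],d)[0][:,0]
def tri(c1,u1,c2,u2):
    o1,d1=ray(c1,u1);o2,d2=ray(c2,u2)
    d1/=np.linalg.norm(d1);d2/=np.linalg.norm(d2)
    A=np.stack([d1,-d2],1);s=np.linalg.lstsq(A,o2-o1,rcond=None)[0]
    p,q=o1+d1*s[0],o2+d2*s[1]; return (p+q)/2,np.linalg.norm(p-q)
def load(n): return pickle.load(open(n+".pkl","rb"))
E
python3 - <<'E'
from h import *
for n,bx in (("top0",[(295,195,375,260),(380,200,450,262)]),("scene0",[(262,250,335,305),(225,192,275,250)])):
    c=load(n);im=c["color"];hsv=cv2.cvtColor(im,cv2.COLOR_RGB2HSV)
    for x0,y0,x1,y1 in bx:
        h=hsv[y0:y1,x0:x1]
        m=((h[...,1]>100)).astype(np.uint8)*255
        ct=max(cv2.findContours(m,cv2.RETR_EXTERNAL,cv2.CHAIN_APPROX_NONE)[0],key=cv2.contourArea)
        rc=cv2.minAreaRect(ct); b=cv2.boxPoints(rc)+[x0,y0]
        print(n,rc[1],[ (np.round(p,1),np.round(onz(c,p,.03),4)) for p in b])
t=cv2.imread("pics/top0.png"); s=cv2.imread("pics/scene0.png")
f=lambda im,x,y,w,h: cv2.resize(im[y:y+h,x:x+w],(800,600),interpolation=cv2.INTER_CUBIC)
cv2.imwrite("pics/cropB.png",f(t,380,202,72,54))
cv2.imwrite("pics/cropS.png",f(t,180,110,120,90))
cv2.imwrite("pics/cropSs.png",f(s,270,320,160,120))
E
```

```text
top0 (23.084625244140625, 45.85302734375) [(array([312.1, 244.7]), array([ 0.4667, -0.0411,  0.03  ])), (array([326.6, 201.2]), array([ 0.5866, -0.078 ,  0.03  ])), (array([348.5, 208.5]), array([ 0.5673, -0.1378,  0.03  ])), (array([334., 252.]), array([ 0.4479, -0.1002,  0.03  ]))]
top0 (45.876277923583984, 24.283483505249023) [(array([388.7, 222. ]), array([ 0.532 , -0.2471,  0.03  ])), (array([406.7, 205.7]), array([ 0.5779, -0.2962,  0.03  ])), (array([437.5, 239.6]), array([ 0.486 , -0.3792,  0.03  ])), (array([419.6, 255.9]), array([ 0.441, -0.33 ,  0.03 ]))]
scene0 (27.195589065551758, 51.86135482788086) [(array([270.2, 275.6]), array([ 0.5706, -0.1339,  0.03  ])), (array([319.4, 259.2]), array([ 0.444 , -0.0956,  0.03  ])), (array([328., 285.]), array([ 0.4758, -0.0233,  0.03  ])), (array([278.8, 301.4]), array([ 0.5976, -0.0619,  0.03  ]))]
scene0 (24.838544845581055, 48.81181335449219) [(array([231.1, 242. ]), array([ 0.5893, -0.2807,  0.03  ])), (array([243.5, 194.8]), array([ 0.4723, -0.395 ,  0.03  ])), (array([267.6, 201.1]), array([ 0.4335, -0.3345,  0.03  ])), (array([255.1, 248.3]), array([ 0.5521, -0.2252,  0.03  ]))]
```

View pics/cropB.png

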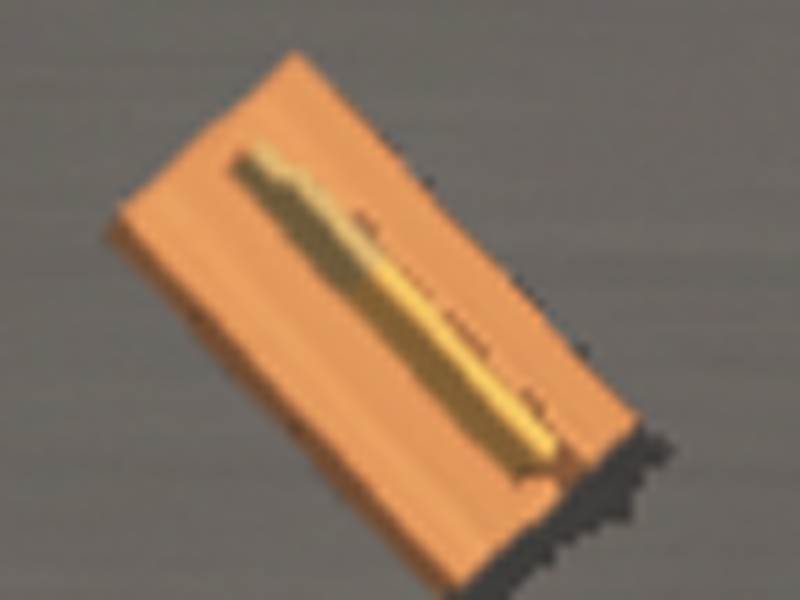

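View pics/cropS.png

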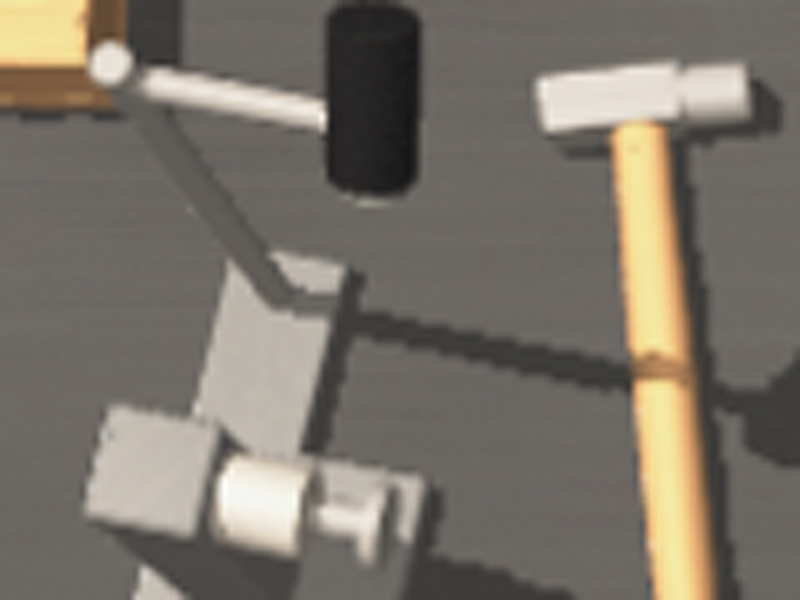

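View pics/cropSs.png

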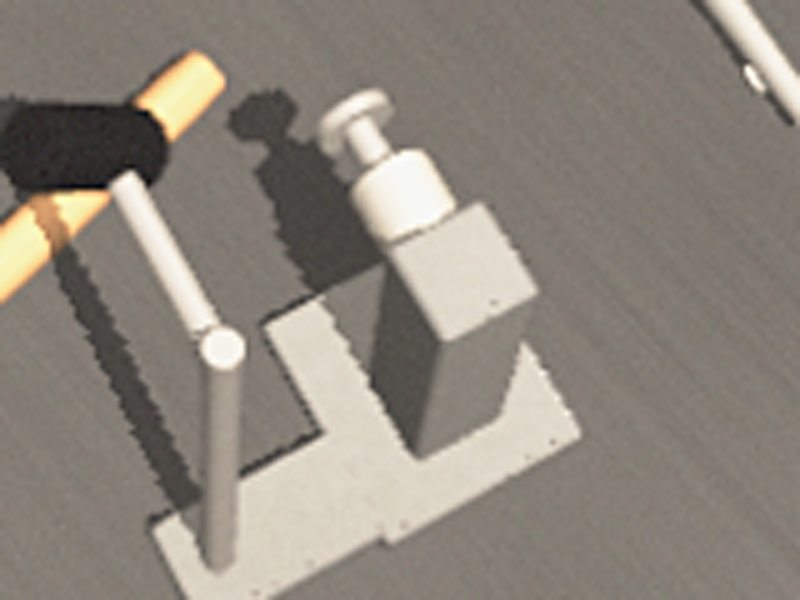

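```bash
cat > m.py <<'E'
from h import *
np.set_printoptions(precision=4,suppress=True)
t=load("top0");s=load("scene0")
B=lambda x,y:(380+x/11.11-.45,202+y/11.11-.45)
S=lambda x,y:(180+x/6.667-.4,110+y/6.667-.4)
Z=lambda x,y:(270+x/5-.4,320+y/5-.4)
print("block corners");
cs=[onz(t,B(*p),.03) for p in [(297,55),(118,212),(460,590),(638,415)]]
for c in cs: print(c)
print("ctr",np.mean(cs,0), "len",[np.linalg.norm(cs[i]-cs[(i+1)%4]) for i in range(4)])
d=cs[0]-cs[3]+cs[1]-cs[2]; print("long dir deg",np.degrees(np.arctan2(d[1],d[0])))
pe=onz(t,B(553,450),.066); pn=onz(t,B(297,172),.066); fe=onz(t,B(258,142),.056)
print("plain end",pe,"notch step",pn,"frost end",fe,np.linalg.norm(pe[:2]-pn[:2]),np.linalg.norm(pe[:2]-fe[:2]))
d=pn-pe;print(np.degrees(np.arctan2(d[1],d[0])))
print("post top")
ps=[onz(t,S(*p),.164) for p in [(112,403),(220,425),(200,538),(85,514)]]
for p in ps: print(p)
print(np.mean(ps,0),[np.linalg.norm(ps[i]-ps[(i+1)%4]) for i in range(4)])
d=ps[0]-ps[1]+ps[3]-ps[2];print("stand +y deg",np.degrees(np.arctan2(d[1],d[0])))
ps2=[onz(s,Z(*p),.164) for p in [(388,255),(485,203),(537,292),(445,340)]]
for p in ps2: print(p)
print(np.mean(ps2,0),[np.linalg.norm(ps2[i]-ps2[(i+1)%4]) for i in range(4)])
print("stalk",onz(t,S(110,62),.264),onz(s,Z(222,347),.264))
print("disc top centre",onz(t,S(384,490),.157),"disc mid right edge",onz(t,S(392,525),.14))
print("disc tri",tri(t,S(378,524),s,Z(352,115)))
E
python3 m.py
```

```text
block corners
[ 0.5756 -0.2951  0.03  ]
[ 0.5358 -0.2511  0.03  ]
[ 0.4445 -0.3337  0.03  ]
[ 0.4879 -0.3777  0.03  ]
ctr [ 0.5109 -0.3144  0.03  ] len [np.float64(0.059383442149562336), np.float64(0.12314076134547038), np.float64(0.06174973836462347), np.float64(0.12040797801984221)]
long dir deg 42.72262374940544
plain end [ 0.4743 -0.3488  0.066 ] notch step [ 0.5397 -0.2887  0.066 ] frost end [ 0.5487 -0.2811  0.056 ] 0.0888013698710221 0.10056464551289075
42.538295588980944
post top
[0.6306 0.2427 0.164 ]
[0.6227 0.2019 0.164 ]
[0.58  0.207 0.164]
[0.5885 0.2501 0.164 ]
[0.6054 0.2254 0.164 ] [np.float64(0.04148206091549897), np.float64(0.043038139109226145), np.float64(0.04397774174630713), np.float64(0.04282799293609925)]
stand +y deg 78.9097250507496
[0.6255 0.2076 0.164 ]
[0.5817 0.2154 0.164 ]
[0.5907 0.2549 0.164 ]
[0.6309 0.2469 0.164 ]
[0.6072 0.2312 0.164 ] [np.float64(0.04442369750035049), np.float64(0.04055744053615896), np.float64(0.041042128854158665), np.float64(0.03961991272390458)]
stalk [0.722  0.2203 0.264 ] [0.7219 0.2232 0.264 ]
disc top centre [0.6007 0.1415 0.157 ] disc mid right edge [0.5917 0.1415 0.14  ]
disc tri (array([0.5911, 0.1468, 0.1421]), np.float64(0.0012311948088911963))
```

```bash
cat >> h.py <<'E'
from scipy.spatial.transform import Rotation as Ro
def delta(st,P,R,ref=None):
    p0,R0=(st["position"],Ro.from_rotvec(st["ee_rot"])) if ref is None else ref
    return np.round(R0.inv().apply(np.array(P)-p0)*100,2), np.round(np.degrees((R0.inv()*R).as_rotvec()),2)
def frame(x,z):
    x=np.array(x,float)/np.linalg.norm(x); z=np.array(z,float)/np.linalg.norm(z)
    return Ro.from_matrix(np.stack([x,np.cross(z,x),z],1))
def down(yaw): a=np.radians(yaw); return frame([np.cos(a),np.sin(a),0],[0,0,-1])
E
python3 - <<'E'
from h import *; from workcell import r
s=r.state(); print(delta(s,[.486,-.338,.16],down(42.6)))
E
```

```text
(array([ 37.6 , -19.22,   7.08]), array([-8.000e-02, -1.000e-02, -2.685e+01]))
```

{"fn": "apply_moves", "kwargs": {
  "deltas": [
    [[5,-2.5,0.9,0,0,-4,100],[10,-5,1.8,0,0,-8,100],[15,-7.7,2.8,0,0,-12,100],[20,-10.2,3.8,0,0,-16,100],[25,-12.8,4.7,0,0,-20,100],[30,-15.3,5.6,0,0,-24,100],[34.5,-17.6,6.5,0,0,-26.8,100],[37.6,-19.2,7.1,0,0,-26.8,100],[37.6,-19.2,7.1,0,0,-26.8,100],[37.6,-19.2,7.1,0,0,-26.8,100]]
  ]
}}

```text
time_s: 1.4
position: [0.4853, -0.3397, 0.1601]
ee_rot: [2.928, 1.139, -0.002]
contact_force: [-0.2, -0.2, -0.4]
gripper_width: 0.0853
```

```bash
python3 - <<'E'
from h import *; from workcell import r,eyes
s=r.state(); print(s["time_s"],s["position"],s["joint_pos"],s["contact_force"],delta(s,[.486,-.338,.16],down(42.6)))
for n in ("wrist","top"):
    c=eyes.capture(n); pickle.dump(c,open(n+"1.pkl","wb")); cv2.imwrite(f"pics/{n}1.png",c["color"][:,:,::-1])
E
```

```text
1.4 [ 0.48531398 -0.3396581   0.16010244] [ 0.70319815  0.36439131 -0.20884817  1.75424244  0.0874466   1.03254454
 -0.36630617] [-0.24623169 -0.1655511  -0.39749495] (array([ 0.16, -0.08,  0.01]), array([-0.02,  0.07, -0.1 ]))
```

View pics/wrist1.png

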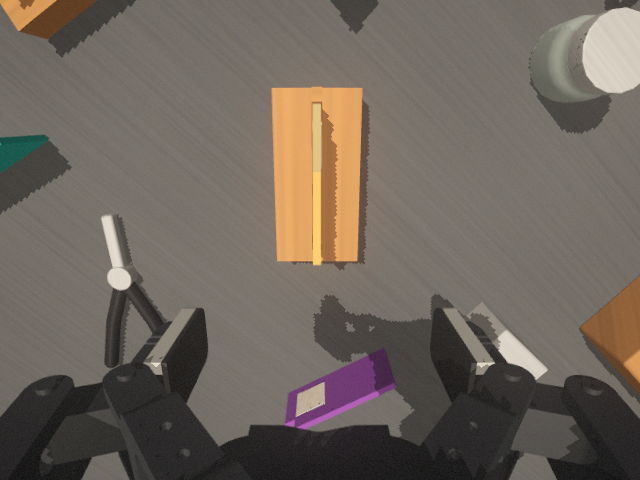

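The wrist view shows the plate as a vertical strip at column 317. The dull frosted end is at the top (rows 102–170), and the plain end is at (317,264), nearest the gripper. This confirms which plate it is and which way it points.

```bash
python3 - <<'E'
from h import *; from workcell import r
c=load("wrist1"); im=c["color"]; 
for v in (120,150,180,200,220,240,255,262): print(v,[tuple(im[v,u]) [0:3] for u in (309,311,313,315,317,319,321,323)])
a=onz(c,(317.2,263.5),.066); b=onz(c,(317.2,180),.066); f=onz(c,(317.2,103),.056)
d=b-a; print(a,b,f,np.degrees(np.arctan2(d[1],d[0])),np.linalg.norm((f-a)[:2]))
cv2.imwrite("pics/w1c.png",cv2.resize(cv2.cvtColor(im,cv2.COLOR_RGB2BGR)[80:275,257:387],(520,780)[0:2],interpolation=cv2.INTER_CUBIC)[:600])
E
```

```text
120 [(np.uint8(230), np.uint8(168), np.uint8(101)), (np.uint8(208), np.uint8(149), np.uint8(88)), (np.uint8(224), np.uint8(191), np.uint8(128)), (np.uint8(228), np.uint8(196), np.uint8(132)), (np.uint8(227), np.uint8(197), np.uint8(131)), (np.uint8(227), np.uint8(195), np.uint8(129)), (np.uint8(170), np.uint8(122), np.uint8(75)), (np.uint8(163), np.uint8(110), np.uint8(66))]
150 [(np.uint8(230), np.uint8(167), np.uint8(101)), (np.uint8(228), np.uint8(165), np.uint8(99)), (np.uint8(223), np.uint8(191), np.uint8(126)), (np.uint8(227), np.uint8(195), np.uint8(130)), (np.uint8(227), np.uint8(194), np.uint8(129)), (np.uint8(226), np.uint8(194), np.uint8(129)), (np.uint8(188), np.uint8(154), np.uint8(118)), (np.uint8(166), np.uint8(113), np.uint8(67))]
180 [(np.uint8(231), np.uint8(168), np.uint8(102)), (np.uint8(229), np.uint8(168), np.uint8(103)), (np.uint8(248), np.uint8(201), np.uint8(106)), (np.uint8(253), np.uint8(205), np.uint8(107)), (np.uint8(253), np.uint8(205), np.uint8(106)), (np.uint8(253), np.uint8(206), np.uint8(109)), (np.uint8(171), np.uint8(119), np.uint8(66)), (np.uint8(
[... 1375 characters left out ...]
(253), np.uint8(209), np.uint8(111)), (np.uint8(254), np.uint8(211), np.uint8(115)), (np.uint8(179), np.uint8(128), np.uint8(74)), (np.uint8(165), np.uint8(113), np.uint8(68))]
262 [(np.uint8(102), np.uint8(84), np.uint8(74)), (np.uint8(96), np.uint8(79), np.uint8(66)), (np.uint8(246), np.uint8(203), np.uint8(108)), (np.uint8(253), np.uint8(210), np.uint8(112)), (np.uint8(253), np.uint8(210), np.uint8(112)), (np.uint8(253), np.uint8(209), np.uint8(111)), (np.uint8(152), np.uint8(115), np.uint8(78)), (np.uint8(97), np.uint8(80), np.uint8(70))]
[ 0.47573706 -0.34806995  0.066     ] [ 0.51562267 -0.31162259  0.066     ] [ 0.54883715 -0.28120795  0.056     ] 42.42098747535772 0.09906638729860048
```

View pics/w1c.png

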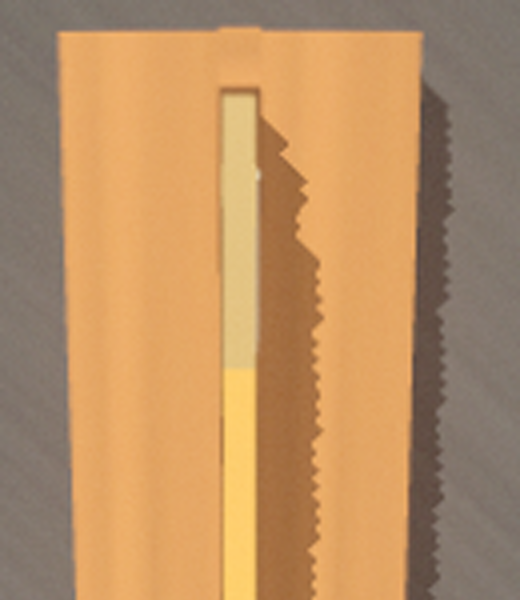

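```bash
python3 - <<'E'
from h import *; from workcell import r
s=r.state(); print(s["position"],delta(s,[.487,-.3378,.036],down(42.5)))
E
```

```text
[ 0.48489279 -0.34044751  0.16037598] (array([ 0.35, -0.06, 12.44]), array([ 0.02,  0.06, -0.11]))
```

{"fn": "apply_moves", "kwargs": {
  "deltas": [
    [[0.3,0,3,0,0,0,100],[0.3,0,6,0,0,0,100],[0.3,0,8.5,0,0,0,100],[0.3,0,10.5,0,0,0,100],[0.3,0,11.8,0,0,0,100],[0.3,0,12.4,0,0,0,100],[0.3,0,12.4,0,0,0,100],[0.3,0,12.4,0,0,0,100]]
  ],
  "squeeze": 60
}}

```text
time_s: 2.5
position: [0.489, -0.3372, 0.0371]
ee_rot: [2.926, 1.139, 0.001]
contact_force: [-0.2, -0.4, -0.1]
gripper_width: 0.0855
```

```bash
python3 - <<'E'
from h import *; from workcell import r,eyes
for i in range(2):
  s=r.state(); print(s["position"],s["contact_force"],delta(s,[.487,-.3378,.036],down(42.5)))
  c=eyes.capture("wrist")
cv2.imwrite(f"pics/wrist2.png",c["color"][:,:,::-1])
E
```

```text
[ 0.48897191 -0.3371956   0.03712395] [-0.2384734  -0.43649671 -0.07911592] (array([-0.19, -0.09,  0.11]), array([ 0.09, -0.02,  0.04]))
[ 0.48896085 -0.33717108  0.03713704] [-0.46972933  0.52627279 -0.21105849] (array([-0.19, -0.09,  0.11]), array([ 0.09, -0.02,  0.05]))
```

View pics/wrist2.png

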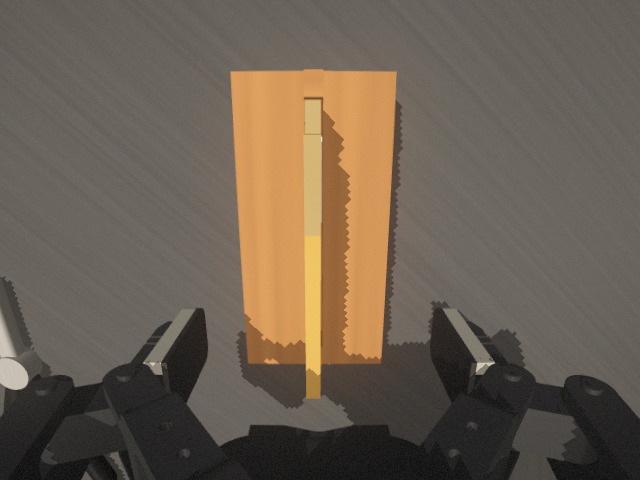

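The plate sits centred between the pads: strip at column 313, notch step at row 135 at the far end. Closing now.

{"fn": "apply_moves", "kwargs": {
  "deltas": [
    [[-0.2,-0.1,0.1,0,0,0,100],[-0.2,-0.1,0.1,0,0,0,60],[-0.2,-0.1,0.1,0,0,0,30],[-0.2,-0.1,0.1,0,0,0,10],[-0.2,-0.1,0.1,0,0,0,0],[-0.2,-0.1,0.1,0,0,0,0],[-0.2,-0.1,0.1,0,0,0,0],[-0.2,-0.1,0.1,0,0,0,0]]
  ],
  "squeeze": 60
}}

```text
time_s: 3.6
position: [0.4863, -0.3374, 0.0354]
ee_rot: [2.927, 1.14, 0.0]
contact_force: [-0.1, -0.4, 1.1]
gripper_width: 0.0038
```

```bash
python3 - <<'E'
from h import *; from workcell import r,eyes
c=eyes.capture("wrist")
s=r.state(); print(s["position"],s["contact_force"],s["moment"],s["gripper_width"],delta(s,[.487,-.3378,.036],down(42.5)))
cv2.imwrite(f"pics/wrist3.png",c["color"][:,:,::-1])
E
```

```text
[ 0.48633212 -0.33744453  0.03543274] [-0.04558416  0.12900901  0.70633722] [0.05029189 0.0532567  0.05040484] 0.004003856184927084 (array([ 0.03,  0.07, -0.06]), array([0.01, 0.  , 0.05]))
```

View pics/wrist3.png

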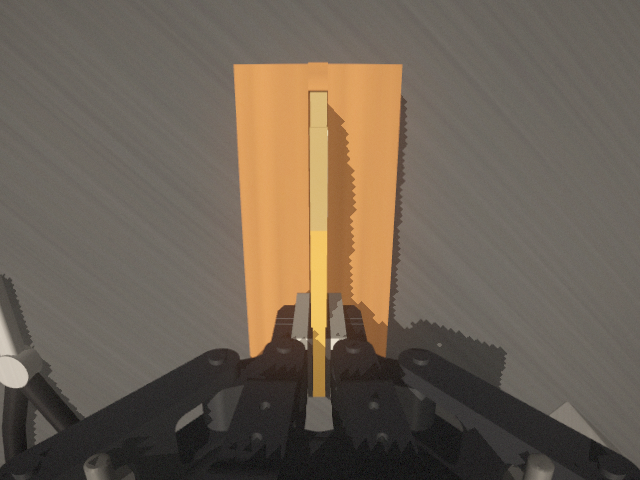

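Gripped, 4 mm reading on a 5 mm plate. Lifting straight up.

{"fn": "apply_moves", "kwargs": {
  "deltas": [
    [[0,0,-0.5,0,0,0,0],[0,0,-1.2,0,0,0,0],[0,0,-2.2,0,0,0,0],[0,0,-4,0,0,0,0],[0,0,-7,0,0,0,0],[0,0,-11,0,0,0,0],[0,0,-15,0,0,0,0],[0,0,-19,0,0,0,0],[0,0,-21,0,0,0,0],[0,0,-21,0,0,0,0]]
  ]
}}

```text
time_s: 4.9
position: [0.4873, -0.3379, 0.2483]
ee_rot: [2.923, 1.138, 0.005]
contact_force: [-0.2, 0.6, -2.3]
gripper_width: 0.0042
```

```bash
python3 - <<'E'
from h import *; from workcell import r,eyes
c=eyes.capture("wrist"); d=eyes.capture("scene")
s=r.state(); print(s["position"],s["joint_pos"],s["contact_force"],s["moment"],s["gripper_width"])
cv2.imwrite("pics/lift.png",np.vstack([cv2.resize(c["color"][:,:,::-1],(400,300)),cv2.resize(d["color"][100:340,120:440,::-1],(400,300))]))
# approach pose: stand yaw
yaw=-11; a=np.radians(yaw); sx=np.array([np.cos(a),np.sin(a),0]); sy=np.array([-np.sin(a),np.cos(a),0]); face=np.array([.590,.1415,.140])
th=np.radians(60)
px=-sy; py=np.cos(th)*sx+np.array([0,0,np.sin(th)]); pz=np.cross(px,py); print(pz)
R=frame(-px,-pz)
# TCP in plate coords: x=+34.5mm,z=-6
for gap in (.06,.0):
  edge=face-sy*gap; cen=edge+px*.05+pz*.003   # contact at plate z=-3
  T=cen+px*.0345-pz*.006
  print(gap,"center",cen,"tcp",T,delta(s,T,R),R.as_rotvec())
E
```

```text
[ 0.48576491 -0.33706825  0.24506671] [ 0.70806422  0.28962876 -0.2163744   1.65894212  0.06598789  1.20074149
 -0.35153565] [ 0.03939002 -0.0328558  -2.28214013] [-0.00258375  0.0352644   0.02608726] 0.00401037790628475
[-0.85011408  0.16524544  0.5       ]
0.06 center [0.56646067 0.03401675 0.1415    ] tcp [ 0.56497844 -0.00084086  0.1385    ] (array([ 28.58, -19.4 ,  10.66]), array([-57.92,  19.07, -33.  ])) [1.7017428  1.40280851 0.80991187]
0.0 center [0.57790921 0.09291438 0.1415    ] tcp [0.57642698 0.05805677 0.1385    ] (array([ 33.4 , -22.97,  10.66]), array([-57.92,  19.07, -33.  ])) [1.7017428  1.40280851 0.80991187]
```

View pics/lift.png

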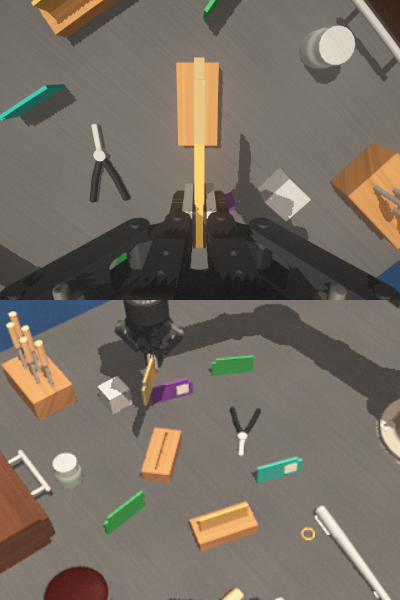

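```bash
python3 - <<'E'
from h import *; from workcell import r
s=r.state()
a=np.radians(-11); sx=np.array([np.cos(a),np.sin(a),0]); sy=np.array([-np.sin(a),np.cos(a),0]); face=np.array([.590,.1415,.140])
th=np.radians(60); px=-sy; py=np.cos(th)*sx+np.array([0,0,np.sin(th)]); pz=np.cross(px,py); R=frame(-px,-pz)
T=face-sy*.10+px*.0845-pz*.003+[0,0,.08]; print(T,delta(s,T,R))
E
```

```text
[ 0.55734608 -0.04010595  0.2185    ] (array([ 25.36, -17.03,   2.66]), array([-57.92,  19.07, -33.  ]))
```

{"fn": "apply_moves", "kwargs": {
  "deltas": [
    [[2.5,-1.7,0.2,-5.8,1.9,-3.3,0],[5,-3.4,0.4,-11.6,3.8,-6.6,0],[7.6,-5.1,0.7,-17.4,5.7,-9.9,0],[10.1,-6.8,1,-23.2,7.6,-13.2,0],[12.7,-8.5,1.3,-29,9.5,-16.5,0],[15.2,-10.2,1.6,-34.8,11.4,-19.8,0],[17.7,-11.9,1.9,-40.6,13.3,-23.1,0],[20.3,-13.6,2.2,-46.4,15.2,-26.4,0],[22.8,-15.3,2.4,-52.2,17.1,-29.7,0],[25.4,-17,2.7,-57.9,19.1,-33,0]]
  ]
}}

```text
time_s: 6.25
position: [0.5334, -0.1337, 0.2194]
ee_rot: [2.017, 1.339, 0.557]
contact_force: [-0.6, -0.4, -1.2]
gripper_width: 0.0038
```

{"fn": "apply_moves", "kwargs": {
  "deltas": [
    [[0,0,0,0,0,0,0],[0,0,0,0,0,0,0]]
  ]
}}

```text
time_s: 6.5
position: [0.534, -0.135, 0.2205]
ee_rot: [2.02, 1.336, 0.557]
contact_force: [0.1, 0.3, -1.4]
gripper_width: 0.0039
```

```bash
cat > look.py <<'E'
import sys
from h import *; from workcell import r,eyes
k=sys.argv[1]
for n in ("wrist","scene","top"):
    c=eyes.capture(n); pickle.dump(c,open(n+k+".pkl","wb"));cv2.imwrite(f"pics/{n}{k}.png",c["color"][:,:,::-1])
s=r.state(); R=Ro.from_rotvec(s["ee_rot"]).as_matrix()
print(s["time_s"],s["position"],"\nx",R[:,0],"y",R[:,1],"z",R[:,2],"\nq",s["joint_pos"],s["contact_force"],s["moment"],s["gripper_width"])
E
python3 look.py 4
```

```text
6.65 [ 0.53461855 -0.13515097  0.22147292] 
x [ 0.39212118  0.91991253 -0.00138348] y [ 0.64485627 -0.27380275  0.71357722] z [ 0.65604983 -0.28070089 -0.70057522] 
q [ 0.25962175 -0.07306967 -0.25382169  2.37833596  1.27436433  0.27920886
 -1.56054984] [ 0.52213958  0.05239291 -1.73580504] [ 3.33600689e-01  9.86389905e-01 -5.81645817e-04] 0.004378245556582283
```

View pics/scene4.png

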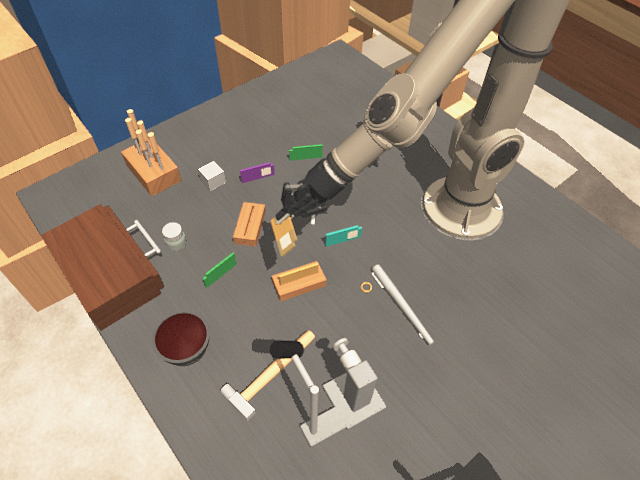

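View pics/wrist4.png

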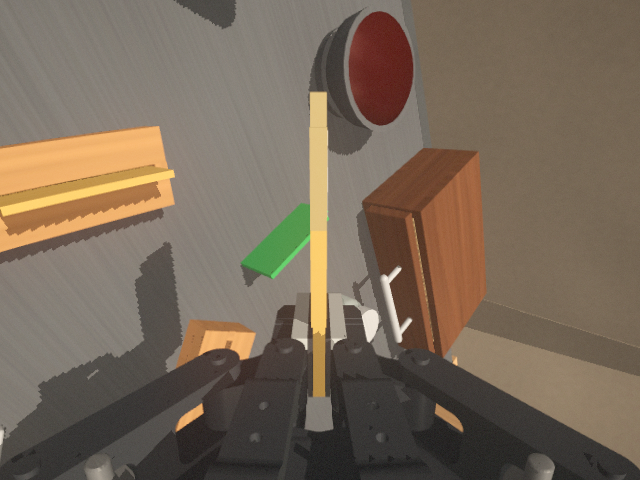

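View pics/top4.png

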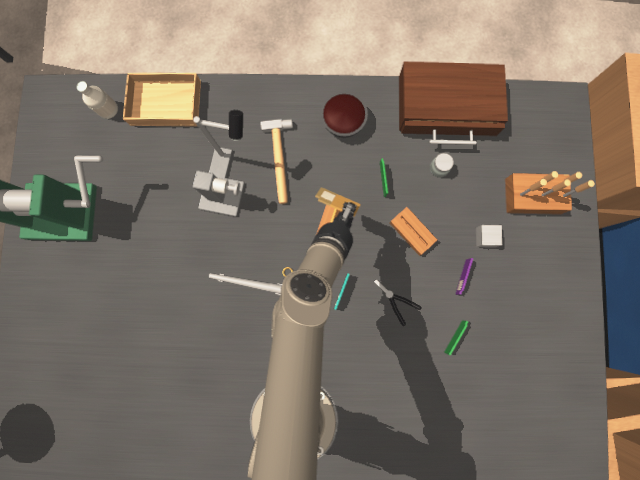

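```bash
cat > tgt.py <<'E'
import sys
from h import *; from workcell import r
def T(gap,dz=0,tilt=55,yaw=-11,face=(.590,.1415,.140),tx=.0345,tz=-.006,cz=-.003):
    a=np.radians(yaw); sy=np.array([-np.sin(a),np.cos(a),0]); sx=np.array([np.cos(a),np.sin(a),0])
    th=np.radians(tilt); px=-sy; py=np.cos(th)*sx+np.array([0,0,np.sin(th)]); pz=np.cross(px,py)
    cen=np.array(face)-sy*gap+px*.05-pz*cz
    return cen+px*tx+pz*tz+[0,0,dz], frame(-px,-pz)
if __name__=="__main__":
    s=r.state(); g,dz,ti=map(float,sys.argv[1:4])
    P,R=T(g,dz,ti); print(P,delta(s,P,R))
E
python3 tgt.py .1 .08 55
```

```text
[ 0.55720805 -0.04007912  0.21827927] (array([ 9.63, -1.37, -0.96]), array([-9.45,  9.36, -7.67]))
```

{"fn": "apply_moves", "kwargs": {
  "deltas": [
    [[2,-0.3,-0.2,-2,2,-1.5,0],[4,-0.6,-0.4,-4,4,-3,0],[6,-0.9,-0.6,-6,6,-4.6,0],[8,-1.1,-0.8,-8,8,-6.2,0],[9.6,-1.4,-1,-9.4,9.4,-7.7,0],[9.6,-1.4,-1,-9.4,9.4,-7.7,0],[9.6,-1.4,-1,-9.4,9.4,-7.7,0],[9.6,-1.4,-1,-9.4,9.4,-7.7,0]]
  ]
}}

```text
time_s: 7.65
position: [0.5595, -0.0405, 0.2194]
ee_rot: [1.772, 1.462, 0.755]
contact_force: [5.4, 92.0, -1.6]
gripper_width: 0.004
```

```bash
python3 -c "
from workcell import r;s=r.state();print(s['joint_pos'],s['position'])";python3 tgt.py .1 .08 55
```

```text
[ 1.24250204 -0.0564697  -1.36602572  2.455729    2.34289801  0.31184845
 -2.59884659] [ 0.559546   -0.04048998  0.21942792]
[ 0.55720805 -0.04007912  0.21827927] (array([-0.  , -0.23, -0.13]), array([-0.38, -0.03,  0.04]))
```

```bash
python3 look.py 5
```

```text
7.8 [ 0.55956208 -0.04186233  0.21994349] 
x [ 0.19330975  0.98113715 -0.0011121 ] y [ 0.56619169 -0.11062877  0.81681592] z [ 0.80128541 -0.15852814 -0.57689732] 
q [ 1.23980108 -0.0561991  -1.36312868  2.45650762  2.33985566  0.31636054
 -2.59707207] [-0.38941759 -0.33745644 -2.61893877] [0.27912386 1.18238606 0.05819587] 0.004136317258150341
```

View pics/scene5.png

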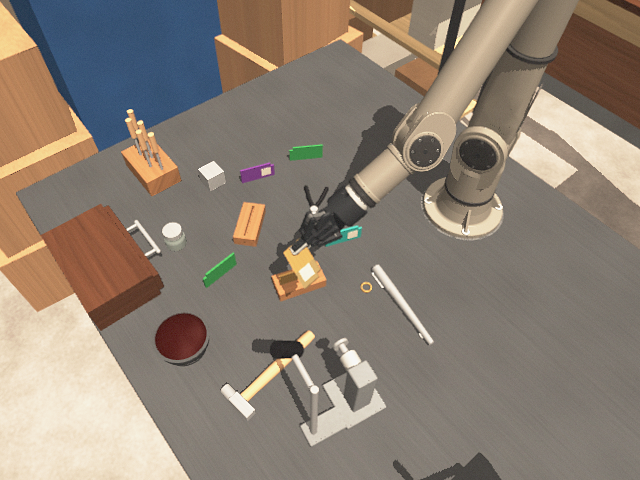

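View pics/top5.png

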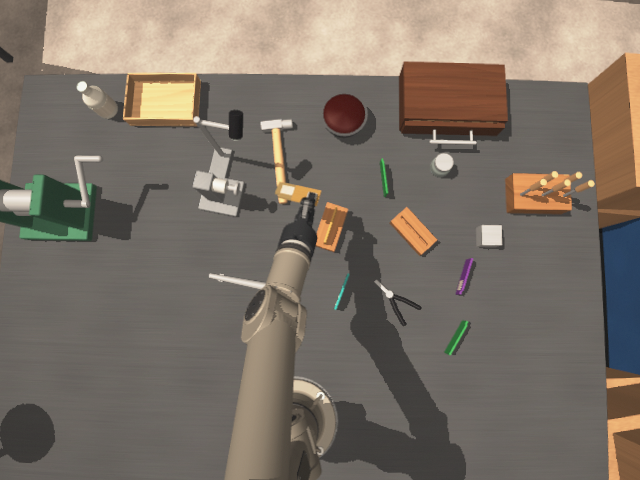

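Force is back to ~0: the 92 N was a brief inertial spike from a quick wrist reconfiguration, and the pictures show no contact. I'll go slower from here.

```bash
python3 tgt.py .05 .02 52;python3 tgt.py .05 .0 51
```

```text
[0.56665679 0.00902007 0.15815302] (array([ 5.14, -5.21,  3.33]), array([ 2.77,  0.16, -0.04]))
[0.56662479 0.00902628 0.13811204] (array([ 5.14, -6.85,  4.48]), array([ 3.77,  0.15, -0.04]))
```

{"fn": "apply_moves", "kwargs": {
  "deltas": [
    [[0.3,-0.3,0.2,0.2,0,0,0],[0.8,-0.8,0.5,0.5,0,0,0],[1.4,-1.4,0.9,0.8,0,0,0],[2,-2,1.3,1.1,0,0,0],[2.6,-2.6,1.7,1.4,0,0,0],[3.2,-3.2,2.1,1.7,0,0,0],[3.8,-3.8,2.5,2,0,0,0],[4.4,-4.4,2.9,2.4,0,0,0],[4.9,-4.9,3.2,2.7,0,0,0],[5.1,-5.2,3.3,2.8,0.1,0,0]]
  ]
}}

```text
time_s: 9.05
position: [0.5664, 0.0132, 0.158]
ee_rot: [1.804, 1.496, 0.73]
contact_force: [-0.1, 0.6, -2.0]
gripper_width: 0.004
```

```bash
python3 look.py 6; python3 tgt.py .05 .0 51
```

```text
9.2 [0.56623656 0.01183431 0.15811281] 
x [1.86653675e-01 9.82425661e-01 4.76623177e-04] y [ 0.60529614 -0.11538393  0.78759326] z [ 0.77380682 -0.14671868 -0.61619529] 
q [ 0.88157607  0.35002854 -1.33452431  2.45669601  1.99079602  0.77715672
 -2.23227834] [-0.35469855 -0.34372569 -1.84616864] [ 0.20406703  1.14290365 -0.01097285] 0.0040012091637422415
[0.56662479 0.00902628 0.13811204] (array([-0.27, -1.52,  1.3 ]), array([ 0.96, -0.21,  0.13]))
```

```bash
python3 - <<'E'
from h import *
a=load("top6")["color"][:,:,::-1];b=load("scene6")["color"][:,:,::-1];w=load("wrist6")["color"][:,:,::-1]
f=lambda im,x,y,W,H,o: cv2.resize(im[y:y+H,x:x+W],o,interpolation=cv2.INTER_CUBIC)
cv2.imwrite("pics/c6a.png",f(a,190,130,120,90,(800,600)))
cv2.imwrite("pics/c6b.png",f(b,280,240,120,180//2+0,(800,600)) if 0 else f(b,270,230,160,120,(800,600)))
cv2.imwrite("pics/c6w.png",w)
E
```

```text
(no output)
```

View pics/c6a.png

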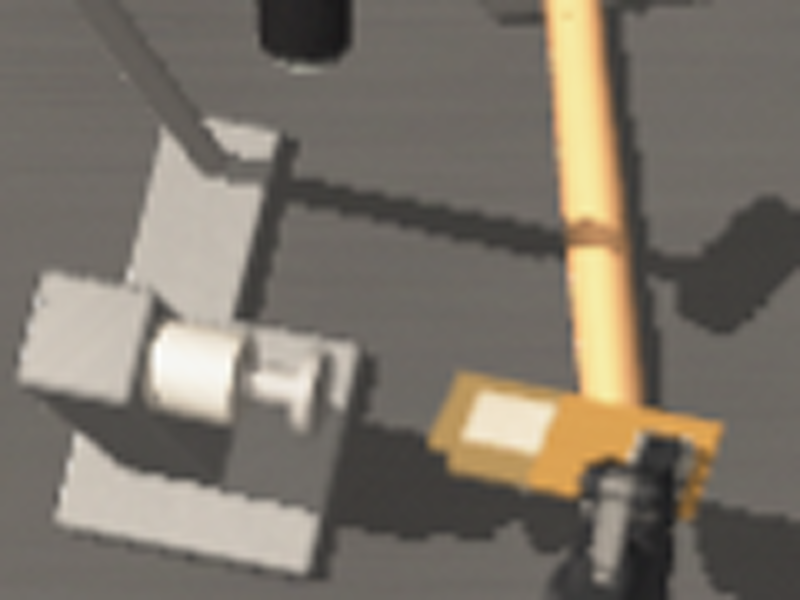

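View pics/c6b.png

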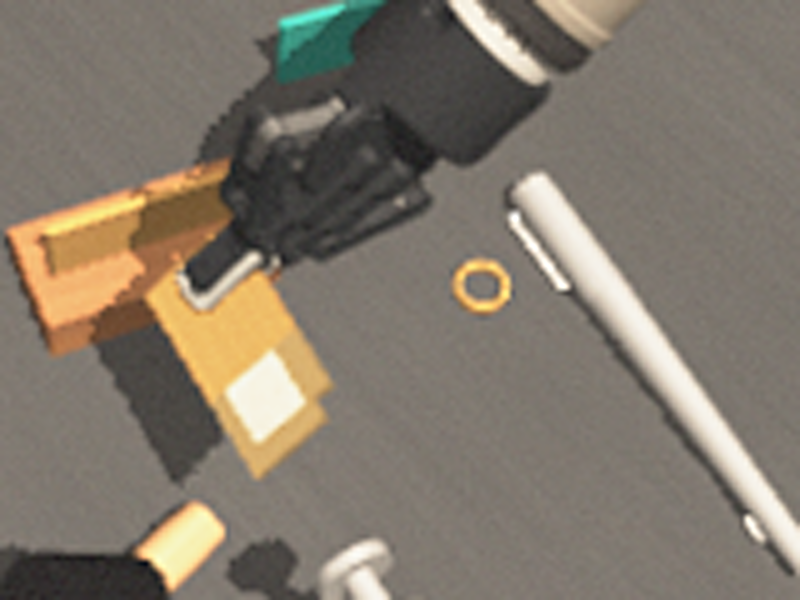

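View pics/c6w.png

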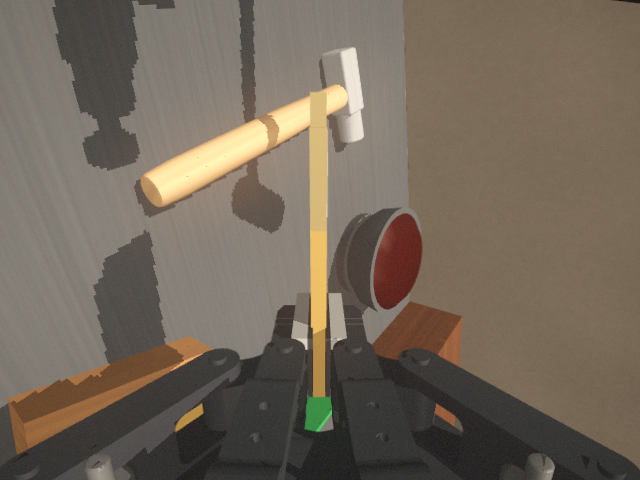

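```bash
python3 - <<'E'
from h import *; from workcell import r
np.set_printoptions(precision=4,suppress=True)
t=load("top6");s=load("scene6")
A=lambda x,y:(190+x/6.667-.4,130+y/6.667-.4)
B=lambda x,y:(270+x/5-.4,230+y/5-.4)
lo=tri(t,A(462,371),s,B(259,480)); hi=tri(t,A(430,442),s,B(327,418))
print("low corner",lo,"notch corner",hi,"len",np.linalg.norm(lo[0]-hi[0]))
from workcell import r
st=r.state();R=Ro.from_rotvec(st["ee_rot"])
for pz in (-25,15): print("pred",st["position"]+R.apply(np.array([84.5,0,-6-pz])/1000))
# face rim: top view rightmost edge of disc at z=.14 & near side
for p in [(322,360),(322,390),(300,430)]: print(onz(t,A(*p),.14))
# disc extreme points in scene
print(tri(t,A(312,392),s,B(355,568)))
d=lo[0]-hi[0];print("edge tilt",np.degrees(np.arctan2(np.hypot(d[0],d[1]),-d[2])))
E
```

```text
low corner (array([0.5978, 0.0919, 0.1429]), np.float64(0.005135313455691737)) notch corner (array([0.5655, 0.0977, 0.1678]), np.float64(0.0030453592322627755)) len 0.041223626657738974
pred [0.5967 0.0921 0.1464]
pred [0.5658 0.0979 0.1711]
[0.6038 0.1433 0.14  ]
[0.5923 0.1428 0.14  ]
[0.5769 0.1503 0.14  ]
(array([0.5907, 0.1474, 0.14  ]), np.float64(0.002477404079398107))
edge tilt 52.708951786604395
```

```bash
python3 tgt.py .015 .001 51
```

```text
[0.57330311 0.04338324 0.13911204] (array([ 3.23, -1.43,  1.25]), array([ 0.96, -0.21,  0.13]))
```

{"fn": "apply_moves", "kwargs": {
  "deltas": [
    [[0.2,-0.2,0.2,0.2,0,0,0],[0.5,-0.6,0.5,0.5,-0.1,0,0],[0.9,-1,0.9,0.8,-0.1,0,0],[1.3,-1.3,1.1,1,-0.2,0.1,0],[1.8,-1.4,1.2,1,-0.2,0.1,0],[2.3,-1.4,1.2,1,-0.2,0.1,0],[2.8,-1.4,1.2,1,-0.2,0.1,0],[3.2,-1.4,1.2,1,-0.2,0.1,0],[3.2,-1.4,1.2,1,-0.2,0.1,0]]
  ]
}}

```text
time_s: 10.32
position: [0.5733, 0.0431, 0.14]
ee_rot: [1.819, 1.5, 0.715]
contact_force: [-1.1, 0.0, -2.2]
gripper_width: 0.004
```

```bash
cat > look2.py <<'E'
import sys
from h import *; from workcell import r,eyes
k=sys.argv[1]; F=[];G=[]
for n in ("scene","top"):
    F.append(r.state()["contact_force"]); G.append(r.state()["position"])
    c=eyes.capture(n); pickle.dump(c,open(n+k+".pkl","wb"))
    im=c["color"][:,:,::-1]
    x,y,W,H=(270,240,160,120) if n=="scene" else (190,130,120,90)
    cv2.imwrite(f"pics/{n}{k}.png",cv2.resize(im[y:y+H,x:x+W],(800,600),interpolation=cv2.INTER_CUBIC))
s=r.state(); R=Ro.from_rotvec(s["ee_rot"]).as_matrix()
F.append(s["contact_force"]);G.append(s["position"])
sy=np.array([np.sin(np.radians(11)),np.cos(np.radians(11)),0])
print(s["time_s"],np.array(G),"\nF",np.array(F),"along sy",np.array(F)@sy,"\nedge along sy to face(gap)",[(np.array([.59,.1415,.14])-(g+R[:,0]*.0845))@sy for g in G],"\nx",R[:,0],"y",R[:,1],"z",R[:,2],"tilt",np.degrees(np.arcsin(R[2,1])),"\nq",s["joint_pos"],s["gripper_width"])
E
python3 look2.py 7
```

```text
10.425 [[0.57329431 0.04312166 0.14003076]
 [0.5731773  0.04274598 0.13991771]
 [0.57308519 0.04248644 0.13982387]] 
F [[-1.05919732  0.00776306 -2.2014172 ]
 [-0.40129052 -0.03902129 -1.17037627]
 [-0.10721122  0.05266115 -1.89598642]] along sy [-0.19448395 -0.1148742   0.03123675] 
edge along sy to face(gap) [np.float64(0.015258483438005517), np.float64(0.015649588272467103), np.float64(0.01592193572369328)] 
x [ 1.91421077e-01  9.81507802e-01 -6.36837048e-04] y [ 0.61799058 -0.12002107  0.77697013] z [ 0.76252581 -0.14912202 -0.62953714] tilt 50.98399442546316 
q [ 0.72318585  0.44208606 -1.28377595  2.42954642  1.9478624   0.8998764
 -2.22763817] 0.003904296252635452
```

View pics/scene7.png

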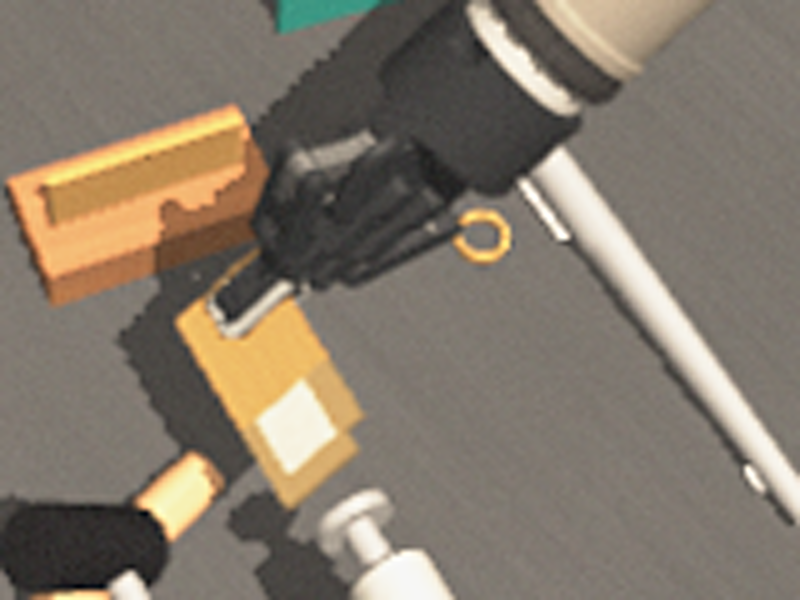

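View pics/top7.png

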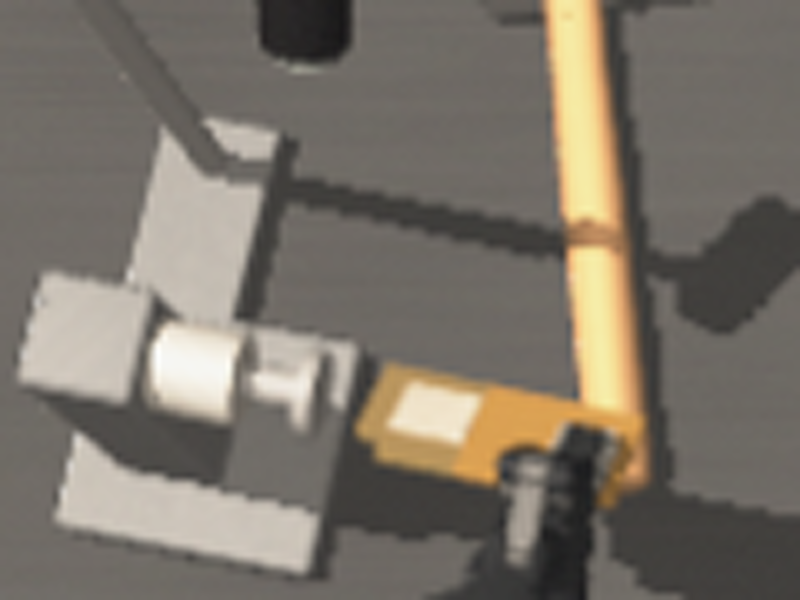

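Edge and plunger line up in both views: the edge midpoint (323,478) lies on the plunger axis in the scene crop, and (372,400) does in the top crop. Pushing slowly.

{"fn": "apply_moves", "kwargs": {
  "deltas": [
    [[0.3,0,0,0,0,0,0],[0.6,0,0,0,0,0,0],[0.9,0,0,0,0,0,0],[1.1,0,0,0,0,0,0],[1.3,0,0,0,0,0,0],[1.5,0,0,0,0,0,0],[1.7,0,0,0,0,0,0],[1.9,0,0,0,0,0,0],[1.9,0,0,0,0,0,0],[1.9,0,0,0,0,0,0]]
  ]
}}

```text
time_s: 11.68
position: [0.5767, 0.0613, 0.1398]
ee_rot: [1.82, 1.5, 0.715]
contact_force: [-0.1, 0.4, -2.2]
gripper_width: 0.0043
```

```bash
python3 look2.py 8
```

```text
11.775 [[0.57674111 0.0612573  0.13980269]
 [0.57672181 0.06118651 0.13977289]
 [0.57673951 0.0611864  0.13979168]] 
F [[-0.06686782  0.44351824 -2.19012142]
 [-1.04740448 -0.46510764 -1.645567  ]
 [ 0.6013449  -0.1049147  -1.37826749]] along sy [ 0.42261058 -0.6564165   0.0117549 ] 
edge along sy to face(gap) [np.float64(-0.0032016534013801596), np.float64(-0.003128476485167815), np.float64(-0.0031317477403001235)] 
x [ 1.91308552e-01  9.81529833e-01 -4.74646533e-04] y [ 0.6180356  -0.12008472  0.77692449] z [ 0.76251757 -0.14892565 -0.62959361] tilt 50.97984058650238 
q [ 0.66147933  0.46201106 -1.27623236  2.41056808  1.91752677  0.94172778
 -2.22460884] 0.004119817873814363
```

View pics/top8.png

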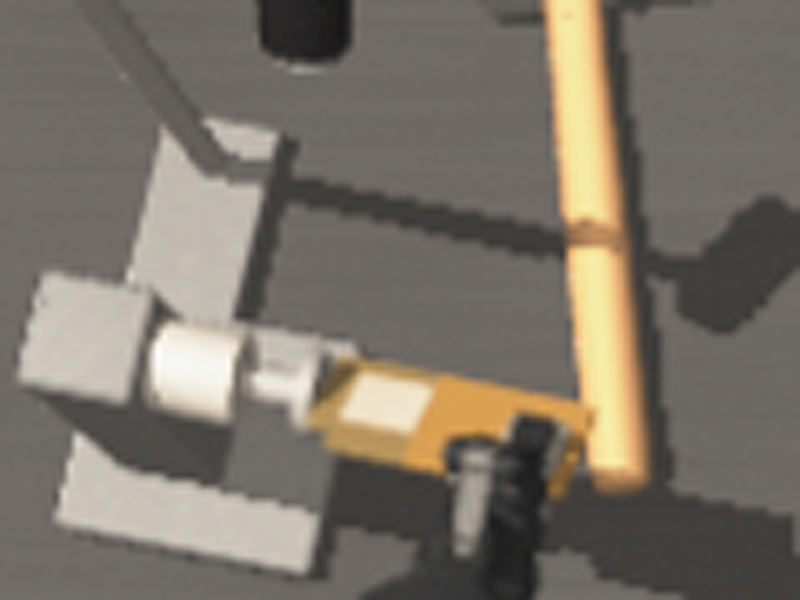

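View pics/scene8.png

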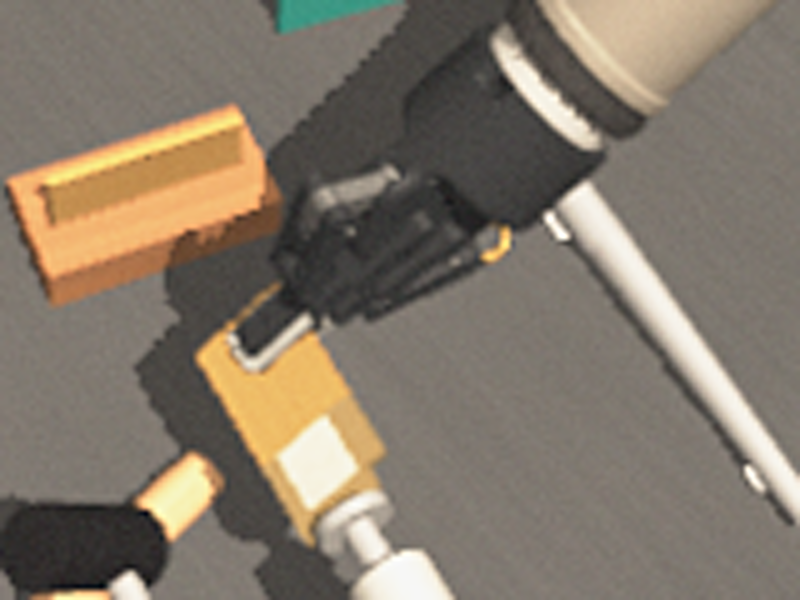

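Just about touching; the disc is still at (355,520), so no travel is used yet.

{"fn": "apply_moves", "kwargs": {
  "deltas": [
    [[0.15,0,0,0,0,0,0],[0.3,0,0,0,0,0,0],[0.45,0,0,0,0,0,0],[0.6,0,0,0,0,0,0],[0.6,0,0,0,0,0,0],[0.6,0,0,0,0,0,0],[0.6,0,0,0,0,0,0],[0.6,0,0,0,0,0,0]]
  ]
}}

```text
time_s: 12.78
position: [0.5778, 0.0668, 0.1397]
ee_rot: [1.82, 1.499, 0.714]
contact_force: [-1.3, -2.6, -1.4]
gripper_width: 0.004
```

```bash
python3 look2.py 9
```

```text
12.875 [[0.57784328 0.06682763 0.13971127]
 [0.57784694 0.06687525 0.13971614]
 [0.57786096 0.06692015 0.13972329]] 
F [[-1.28533883 -2.63295782 -1.37539227]
 [-1.50132473 -2.5729349  -1.85275793]
 [-1.58455426 -2.95481546 -1.92737245]] along sy [-2.82983718 -2.8121291  -3.20287438] 
edge along sy to face(gap) [np.float64(-0.008879921781559767), np.float64(-0.008927362711773553), np.float64(-0.008974112273402094)] 
x [ 1.91572178e-01  9.81478332e-01 -6.20873662e-04] y [ 0.61811552 -0.12015692  0.77684974] z [ 0.76238659 -0.14920657 -0.62968571] tilt 50.97303873481088 
q [ 0.64245241  0.46850339 -1.27360879  2.40424518  1.90854209  0.95482641
 -2.22367594] 0.004260081831877765
```

{"fn": "apply_moves", "kwargs": {
  "deltas": [
    [[0.1,0,0,0,0,0,0],[0.2,0,0,0,0,0,0],[0.3,0,0,0,0,0,0],[0.4,0,0,0,0,0,0],[0.5,0,0,0,0,0,0],[0.5,0,0,0,0,0,0],[0.5,0,0,0,0,0,0],[0.5,0,0,0,0,0,0],[0.5,0,0,0,0,0,0]]
  ]
}}

```text
time_s: 14.0
position: [0.5787, 0.0713, 0.1397]
ee_rot: [1.82, 1.499, 0.713]
contact_force: [-2.7, -4.9, -0.7]
gripper_width: 0.004
```

```bash
python3 look2.py 10;python3 - <<'E'
from workcell import r,eyes
import numpy as np
F=[]
for i in range(8): eyes.capture("top"); F.append(r.state()["contact_force"])
F=np.array(F);print(F.mean(0),F.std(0),r.state()["position"])
E
```

```text
14.1 [[0.5787229  0.07127809 0.13968872]
 [0.57870018 0.07126734 0.139674  ]
 [0.57870095 0.07125825 0.13967458]] 
F [[-2.65717517 -4.88577036 -0.74791597]
 [-2.46722997 -4.9235831  -0.69291684]
 [-3.06517812 -5.04355731 -1.35511325]] along sy [-5.30301792 -5.30389268 -5.53575652] 
edge along sy to face(gap) [np.float64(-0.01341625124067011), np.float64(-0.01340137190173332), np.float64(-0.013392587393185731)] 
x [ 0.1927042   0.98125594 -0.00136546] y [ 0.6179501  -0.12027512  0.77696304] z [ 0.76223537 -0.15056783 -0.62954473] tilt 50.983349169709435 
q [ 0.62666002  0.47380936 -1.2711287   2.39908929  1.90100013  0.96653877
 -2.22309585] 0.004113807697930623
[-2.65657832 -5.61245922 -0.49956731] [0.58960412 0.36220199 0.40621255] [0.57868846 0.07129253 0.13965333]
```

View pics/scene10.png

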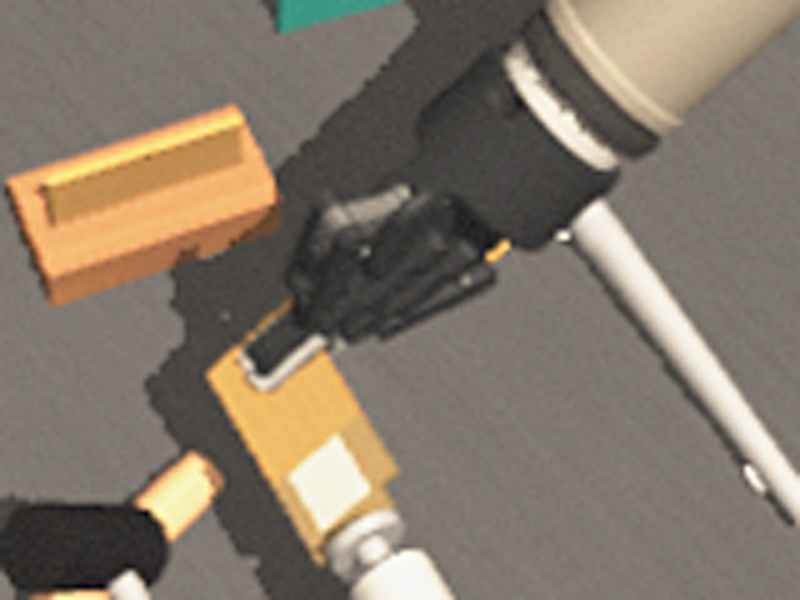

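View pics/top10.png

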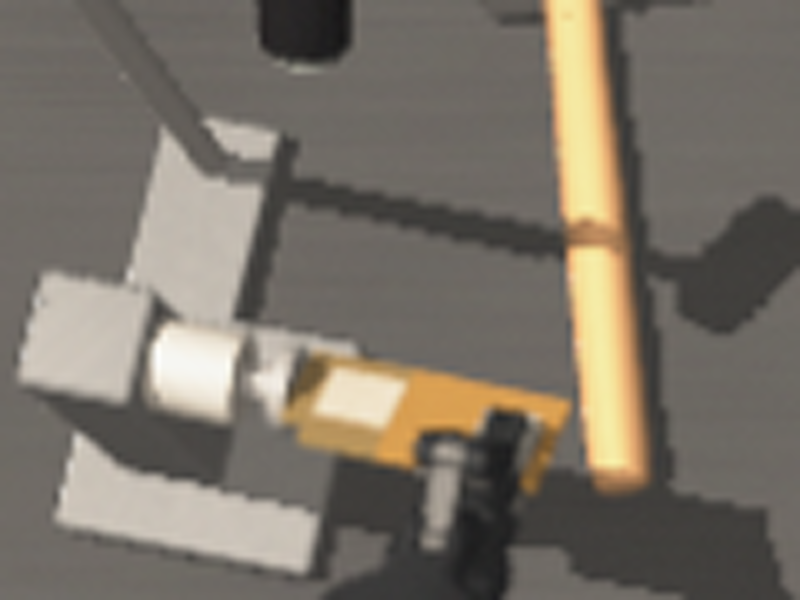

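Force along the plunger is about 6.0 N, i.e. ~10 mm; by position ~9.4 mm. I'll add 1 mm for margin.

{"fn": "apply_moves", "kwargs": {
  "deltas": [
    [[0.06,0,0,0,0,0,0],[0.12,0,0,0,0,0,0],[0.12,0,0,0,0,0,0],[0.12,0,0,0,0,0,0],[0.12,0,0,0,0,0,0],[0.12,0,0,0,0,0,0]]
  ]
}}

```text
time_s: 15.25
position: [0.5789, 0.0722, 0.1397]
ee_rot: [1.82, 1.498, 0.713]
contact_force: [-3.6, -5.3, -0.4]
gripper_width: 0.0042
```

```bash
python3 look2.py 11;python3 - <<'E'
from workcell import r,eyes
import numpy as np
F=[];P=[]
for i in range(12): eyes.capture("top"); s=r.state(); F.append(s["contact_force"]);P.append(s["position"])
F=np.array(F);print(F.mean(0),F.mean(0)@[.19,.98,0],np.array(P)[[0,-1]],abs(s["qd"]).max())
E
```

```text
15.35 [[0.57888765 0.07220068 0.13966171]
 [0.57884573 0.07218773 0.1396148 ]
 [0.5788685  0.07218098 0.13964653]] 
F [[-3.56978431 -5.27611768 -0.44379541]
 [-3.13716189 -5.44266141  0.15942741]
 [-2.53947745 -4.74215569  0.97556448]] along sy [-5.86032749 -5.9412631  -5.13958407] 
edge along sy to face(gap) [np.float64(-0.014353212275736205), np.float64(-0.014332498288910936), np.float64(-0.014330219897498879)] 
x [ 0.19314825  0.98116816 -0.0016703 ] y [ 0.61790651 -0.12031552  0.77699145] z [ 0.76215831 -0.15110663 -0.62950893] tilt 50.985935002296785 
q [ 0.62297258  0.4750356  -1.27048142  2.39791988  1.89917558  0.96941259
 -2.222969  ] 0.004127608556839167
[-3.47103686 -5.6052192   0.02311822] -6.152611819358954 [[0.57887382 0.07220629 0.139651  ]
 [0.57888067 0.07218191 0.13964985]] 0.0017264857870026122
```

View pics/scene11.png

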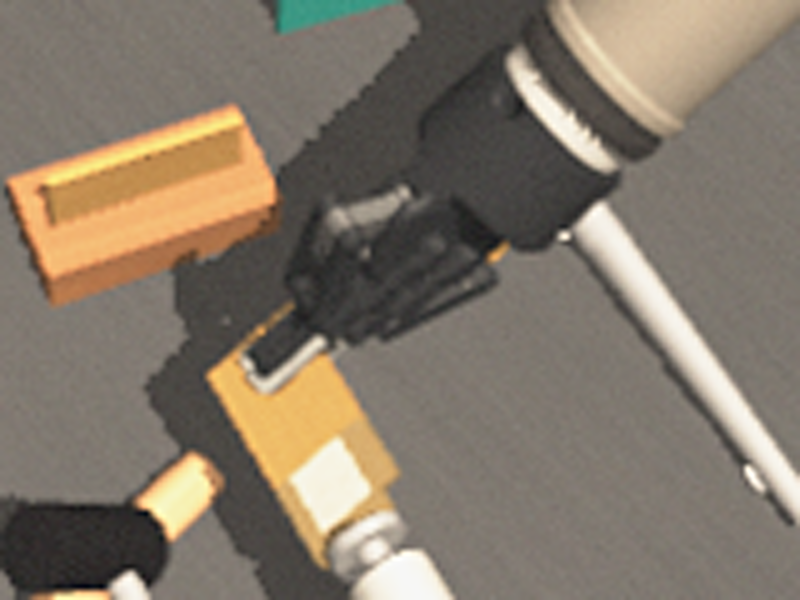

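```bash
python3 - <<'E'
from h import *
a=np.radians(11);sy=np.array([np.sin(a),np.cos(a),0])
for n,P,half in (("scene",[.591,.147,.140],None),("top",[.591,.147,.14],None)):
    i0=load(n+"7");i1=load(n+"11")
    p0=proj(i0,[P])[0]; pd=proj(i0,[np.array(P)+sy*.012])[0]
    print(n,p0,"12mm shift px",pd-p0)
    sc=6
    g0=cv2.resize(cv2.cvtColor(i0["color"],cv2.COLOR_RGB2GRAY),None,fx=sc,fy=sc,interpolation=cv2.INTER_CUBIC)
    for k in ("8","9","10","11"):
        g1=cv2.resize(cv2.cvtColor(load(n+k)["color"],cv2.COLOR_RGB2GRAY),None,fx=sc,fy=sc,interpolation=cv2.INTER_CUBIC)
        # scene: right part of the disc (back, stem side); top: disc body
        x0,y0,x1,y1=(338,336,350,347) if n=="scene" else (233,181,238,195)
        T=g0[y0*sc:y1*sc,x0*sc:x1*sc]
        m=cv2.matchTemplate(g1[(y0-8)*sc:(y1+10)*sc,(x0-10)*sc:(x1+10)*sc],T,cv2.TM_CCOEFF_NORMED)
        _,v,_,loc=cv2.minMaxLoc(m); print(k,round(v,3),loc[0]/sc-10,loc[1]/sc-8)
f=lambda k:cv2.resize(load("scene"+k)["color"][325:365,325:365,::-1],(400,400),interpolation=cv2.INTER_CUBIC)
cv2.imwrite("pics/cmp.png",np.hstack([f("7"),f("11")]))
E
```

```text
scene [339.74767986 343.06778313] 12mm shift px [2.90278982 4.80116113]
8 0.894 0.0 0.16666666666666607
9 0.88 1.333333333333334 2.166666666666666
10 0.844 2.333333333333334 3.833333333333334
11 0.813 2.666666666666666 4.0
top [236.1810847  188.58462818] 12mm shift px [-4.65059625 -0.95569859]
8 0.945 0.0 -0.16666666666666696
9 0.95 -2.0 -0.5
10 0.951 -3.833333333333333 -0.666666666666667
11 0.935 -4.166666666666667 -0.833333333333333
```

View pics/cmp.png

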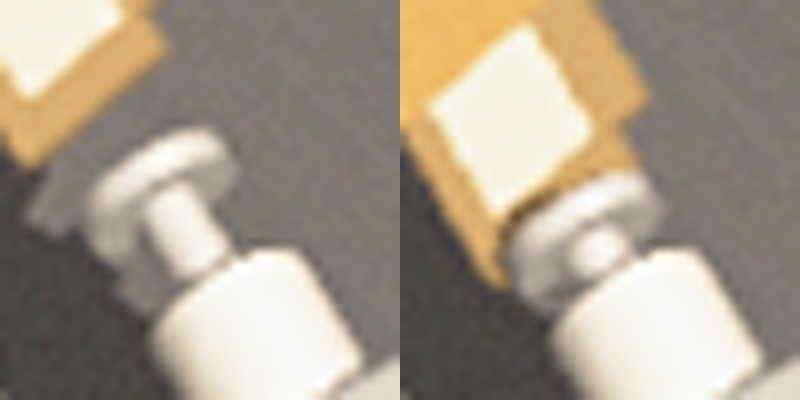

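The plunger's shift in the pictures is 10.3 mm (scene) and 10.8 mm (top), against 10.2 mm from force. The arm is still and tilt is 51°, so I'm handing it in.

```bash
python3 -c "
from workcell import r
s=r.state();print(s['time_s'],s['position'],s['contact_force'],s['gripper_width']);print(r.close_job())"
```

```text
15.95 [0.57888067 0.07218191 0.13964985] [-3.48342916 -5.66724546 -0.27481325] 0.004125911422213654
the job is handed in; nothing more can be done
None
```

The job is handed in at 15.95 s, with the notched plate held still in the air against the plunger. I gripped it by its plain end, lifted it out and tipped it label up to 51°. Its frosted edge is on the plunger face and the label is uncovered.

**Plunger travel:** the last checks agree it is past the required 9 mm.

| Method | Travel |
|---|---|
| Spring force (6.1 N) | about 10.2 mm |
| Scene picture | 10.3 mm |
| Top picture | 10.8 mm |
| Arm position | 10.3 mm |

- **Arm and bystanders:** the arm was still (fastest joint under 0.002 rad/s). In the last pictures I viewed, the blank, its block and the tools that show were in place.
- **Force spike:** one reading showed 92 N at the wrist while the wrist joints turned over quickly in free air. The pictures showed no contact and the next reading was near zero, so I slowed down after that. I only read the force at the end of each move, so I did not see its true peak against the 120 N limit.
- **Disagreements:** contact came about 4 mm farther than my first camera estimate of the plunger face. There is also about 3.5 N of sideways force on the plate at the plunger.

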